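# Clear the centrifuge, set its timer to zero and open it

## Task

Someone left the white rack of red-capped blood tubes on the closed lid of the benchtop centrifuge. First set the rack down gently, upright and wholly on the blue mat; then turn the timer dial so that its red pointer stays at the green zero mark; only then lift the lid by its blue tab until it stands wide open by itself. Do not disturb the other things on the bench.

Things in the scene. Friction and masses are not known exactly. Their poses are not given: they have to be found in the camera images.
- centrifuge: Cream benchtop centrifuge, fixed, 200 mm deep (its x) x 300 mm wide (its y) x 105 mm high, the lid on top of its left part (+y) and the timer dial on its right part (-y). Origin at the centre of its underside; -x is its front, z up.
- lid (a joint): Lid angle in rad: 0 closed, grows as the front edge rises, stop at 1.4. The lid is 185 mm deep, 186 mm wide, centred on the centrifuge's y = +55 mm, its flat top 130 mm above the bench when closed. Its stiff hinge keeps it at any angle; about 6 N at the tab moves it.
- lid_hinge (a point): A point on the hinge line of the lid, fixed on the centrifuge at its (90, 55, 105) mm; the hinge line runs along the centrifuge's y.
- lid_tab (a point): Grip point in the blue tab that sticks out of the lid's front edge; moves with the lid, 215 mm in front of the hinge line and 14 mm above it when closed. The tab is 40 mm wide (y), 12 mm thick, and reaches 45 mm beyond the front of the machine; the grip point is 20 mm behind its end. Free space below and beside it.
- timer (a joint): Dial angle in rad, clockwise seen from above: 0 when the red pointer points at the green zero mark, positive is minutes left to run (one white tick each 30 degrees), negative is continuous running. No stop or click at zero; range -1.0 to 2.8. Stays where it is left; turns with about 0.06 N m.
- timer_grip (a point): Grip point on the dial's axis, which is vertical, 137 mm above the bench, inside the upright bar of the dial. The bar is 60 mm long, 14 mm thick, 32 mm high, its top 148 mm above the bench, the deck around it 109 mm. The point turns with the dial: its x axis points along the bar to the red pointer end.
- timer_zero (a point): The green zero mark on the deck, 49 mm from the dial's axis in the centrifuge's +x direction.
- rack: White rack of twelve red-capped tubes that stay in it, 50 mm (its x) x 150 mm (its y), rack top at 70 mm, caps up to 100 mm. Origin at the centre of its underside, z up. Pinch it across its 50 mm width, at the solid top band 46 to 70 mm above the underside. About 0.35 kg. Starts on the lid.
- rack_end_a (a point): Middle of the lower edge of the rack's +y end, 75 mm from its origin.
- rack_end_b (a point): Middle of the lower edge of the rack's -y end, 75 mm from its origin.
- mat: Blue mat, fixed, 130 mm (its x) x 210 mm (its y), 4 mm thick; origin at the centre of its underside.
- slide_box: Grey slide storage box with a yellow lid, 112 x 182 x 35 mm, bystander; origin at the centre of its underside, long side along its y.
- spare_rack: Grey tube rack with four green-capped tubes, 50 x 150 x 100 mm, bystander; origin at the centre of its underside.
- amber_bottle: Amber bottle, 66 mm diameter, 150 mm tall, bystander; origin at the centre of its underside.
- reagent_jar: White jar with a blue cap, 70 mm diameter, 80 mm tall, bystander; origin at the centre of its underside.
- specimen_cup: Clear cup with an orange lid, 60 mm diameter, 65 mm tall, bystander; origin at the centre of its underside.
- marker: Black marker pen with a green cap lying flat, 135 mm long along its y, 13 mm thick, bystander; origin under the body, 22 mm from its middle away from the cap.
Not all that is in view belongs to the job. Leave any pink look-alike of the rack alone. Of the things shaped like the mat, the blue one is meant.

How it is judged:
By the outcome, as a careful person would: the job done as asked, in the order asked, and still so for the second after the job is handed in, with the robot touching nothing.
It also fails if it takes over 72 s, if anything falls off the work surface, if the arm or the gripper's body presses on something with over 40 N, if the wrist force passes 120 N, or if a joint passes its speed limit or range.

## Robot

A 6-joint arm with a two-finger parallel gripper is mounted at the origin on the work surface. World frame = base frame: x ahead of the robot, y to its left, z up, the work surface at z = 0. Lengths are in m, angles in degrees, forces in N, time in s.
With the tool pointing down it reaches from about 0.4 to 0.825 m from the base axis. Payload 7 kg.
Tool frame: the origin (TCP) lies midway between the tips of the shut fingers; the grasp point (between the pads) lies 19 mm behind it; y points along the fingers, z is the direction in which the jaws open and shut, and the axes are right-handed (so a half turn about y gives the same grasp; the last joint's range is limited). The gripper opens to 88 mm and grips with 3 to 60 N. Pads are 19 mm wide; open, the fingers measure 130 mm over their backs; the gripper's body (78 mm by 193 mm) begins 47 mm behind the grasp point.
Start: joints at [84.345, 20.546, 0.682, 0, -70.136, -16.507], TCP at [0.255, 0.625, 0.227] pointing down, gripper open.
Joint ranges: [-176.03, 176.03], [-82.01, 121.73], [-58.28, 71.71], [-173.87, 95.51], [-174.79, -0.11], [-173.66, 173.66]. Speed limits (degrees/s): [136.94, 136.94, 172.46, 180, 180, 180].

## Interface

Orientations are given as [roll, pitch, yaw] about the fixed x, y, z axes, in that order (R = Rz(yaw) Ry(pitch) Rx(roll)).
In Python, from plant import ctrl gives the robot as it stands.
- The arm moves only by the tool step_arm, never from a script. Its argument "rows" is a list that holds one entry, the list of rows, each a list of 7 numbers: the gripper command: -1 is shut, 1 is fully open, values between are in proportion, then the shift along the world's x, y, z in cm, then the turn, a rotation vector about the world's x, y, z in degrees. In form: [[[fingers, tx, ty, tz, rx, ry, rz], ...]]. A call has 1 to 12 rows; each row shifts and turns the commanded pose from where the row before left it; what a row does not reach is not made up. A row lasts 1/8 s, in which the tool goes at most 62.5 mm and 10.7 degrees, less where a joint would pass 70% of its speed; a pose out of reach is approached as far as the arm can. A call is refused whole if a number of a shift passes 6.25 or a number of a turn 10.7, either way. A call with a gripper value outside its range is refused whole. The fingers move at their own pace and stop on an object; the grip force is fixed at half the most. Time passes only in rows, so rows that do not move let the fingers close. It gives the time, the measured TCP pose, the force and the opening at its end, in the units of the state.
- ctrl.get_obs(): the state, without advancing time (a new reading comes with each control period).
- ctrl.snapshot(name): name is "scene" or "top" or "wrist"; returns the picture (384x512x3 uint8, blue, green, red); there is no depth.
- ctrl.camera_params(name): a dict with "vertical_fov" (degrees; the focal length in pixels is half the picture's height over the tangent of half this angle, whatever the lens; pixels are square), "cx", "cy" (the principal point, pixels), "k1" (the pictures are not rectified: a ray, as slopes to the right and down, at radius r is drawn at 1 + k1 r^2 times it, then the intrinsics apply), "rvec" (rotation vector, rad) and "tvec" (3), from world to camera coordinates, as OpenCV has them. Camera axes: x right, y down, z forward; pixel columns grow to the right and rows downward; lengths in m; the calibration is good to about 2 mm. A picture is of the moment at which its call begins: read the wrist's pose just before it. camera_params takes no time and is no camera call; for the wrist camera it gives the pose at the moment of the call.
- ctrl.close_job(): hands the job in, once; it reports no verdict.
The state is a dict: "clock": time; "joint_pos": joint angles; "qvel": joint speeds; "tau": joint torques, N m; "tool_pos": TCP position; "orientation": TCP orientation; "force": force on the tool from outside, world axes, zero at the start; "moment": the same for the moment, N m; "opening": finger opening in m.
Only numpy, scipy, OpenCV 4.12 (cv2) and the standard library are available. Lean on these libraries where they do the work, as an engineer would, in place of code of your own. Each camera call takes 0.05 s, during which the arm holds its last target. There are 200 camera calls.

## Working session

There is one attempt and no reset: what is moved stays moved. The work goes in short steps, Python scripts to look and compute and a tool call to move; the robot and the scene stay as the last step left them, time stands still between calls to the robot, and variables do not carry over. Pictures are saved under pics/ and viewed, about 8 in all and at most 12, crops included, and the job is handed in when it is done.

Besides the shell and the picture viewer there is one more tool, called after "Request:" as name([rows], argument=value, ...), one row to a line, values as JSON. step_arm: Moves the arm, as the interface text tells. Its arguments: {"type":"object","properties":{"rows":{"type":"array"}},"required":["rows"]}

```bash
mkdir -p pics; cat > h.py <<'E'
import numpy as np, cv2
from plant import ctrl
def K(n,p=None):
    p=p or ctrl.camera_params(n); f=192/np.tan(np.radians(p["vertical_fov"])/2)
    return p,f
def project(p,X):
    f=192/np.tan(np.radians(p["vertical_fov"])/2); R=cv2.Rodrigues(np.array(p["rvec"],float))[0]
    c=np.atleast_2d(X)@R.T+np.array(p["tvec"]).ravel(); s=c[:,:2]/c[:,2:]
    return s*(1+p["k1"]*(s**2).sum(1,keepdims=True))*f+[p["cx"],p["cy"]]
def at_z(p,uv,z):
    f=192/np.tan(np.radians(p["vertical_fov"])/2); R=cv2.Rodrigues(np.array(p["rvec"],float))[0]
    d=(np.atleast_2d(uv)-[p["cx"],p["cy"]])/f; s=d.copy()
    for _ in range(20): s=d/(1+p["k1"]*(s**2).sum(1,keepdims=True))
    r=np.c_[s,np.ones(len(s))]@R; o=-R.T@np.array(p["tvec"]).ravel()
    z=np.broadcast_to(z,len(r))
    return o+r*((z-o[2])/r[:,2])[:,None]
def snap(n,name,crop=None,scale=1):
    im=ctrl.snapshot(n); cv2.imwrite(f"pics/{name}_raw.png",im)
    if crop: x0,y0,x1,y1=crop; im=im[y0:y1,x0:x1]
    cv2.imwrite(f"pics/{name}.png",cv2.resize(im,None,fx=scale,fy=scale,interpolation=cv2.INTER_CUBIC)); 
E
python3 - <<'E'
from h import *
import json
o=ctrl.get_obs(); print(o)
for n in("scene","top","wrist"):
    p=ctrl.camera_params(n); R=cv2.Rodrigues(np.array(p["rvec"],float))[0]; print(n,p,-R.T@np.array(p["tvec"]).ravel())
snap("scene","s0",None,1.5); snap("top","t0",None,1.5)
E
```

```text
{'clock': 0.0, 'joint_pos': array([ 8.43453173e+01,  2.05908782e+01,  6.33960815e-01, -2.00622168e-02,
       -7.01354051e+01, -1.65067616e+01]), 'qvel': array([ 0.03301738,  0.05424437,  0.07639515, -0.03848387, -0.10081129,
       -0.10531844]), 'tau': array([ 5.64721831e-04, -5.82716238e+01,  2.93055475e+01,  6.99728832e+00,
        6.95289214e-03, -1.73808612e-04]), 'tool_pos': array([0.25446453, 0.62467352, 0.22563057]), 'orientation': array([-8.99061234e+01,  8.15147287e-03,  1.57831730e+02]), 'force': array([-0.35867506, -1.25570646,  0.83736769]), 'moment': array([ 0.01079135,  0.00149991, -0.00686673]), 'opening': 0.08761815288341167}
scene {'vertical_fov': 51.21489755745867, 'cx': 248.8490734746506, 'cy': 190.62688543768706, 'k1': -0.054694179931511586, 'rvec': array([ 2.44092477,  0.81416398, -0.2499068 ]), 'tvec': array([-0.3133922 , -0.19050906,  1.33310406])} [ 0.79223677 -0.52818381  1.00252559]
top {'vertical_fov': 43.49741049772285, 'cx': 255.4645545630701, 'cy': 194.54104586638346, 'k1': -0.12740222278270663, 'rvec': array([ 2.14327011, -2.16049645,  0.15422126]), 'tvec': array([-0.04297814,  0.47000895,  1.72056302])} [ 0.22788108 -0.03747917  1.76911225]
wrist {'vertical_fov': 67.28937381469234, 'cx': 256.5100560900899, 'cy': 192.1567002623424, 'k1': -0.03471250247499001, 'rvec': array([-1.6674194 ,  2.47698236,  0.30687094]), 'tvec': array([ 0.67415041, -0.03033618,  0.3887221 ])} [0.31496936 0.60058472 0.38287887]
```

View pics/s0.png

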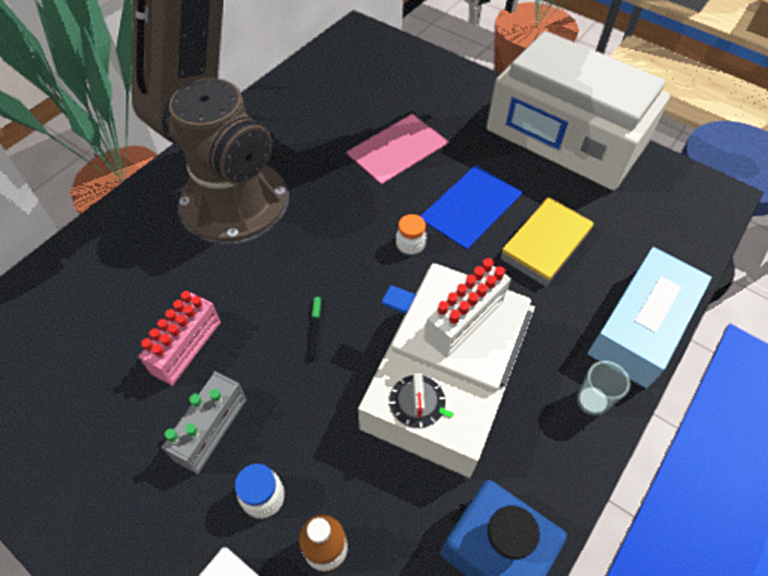

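View pics/t0.png

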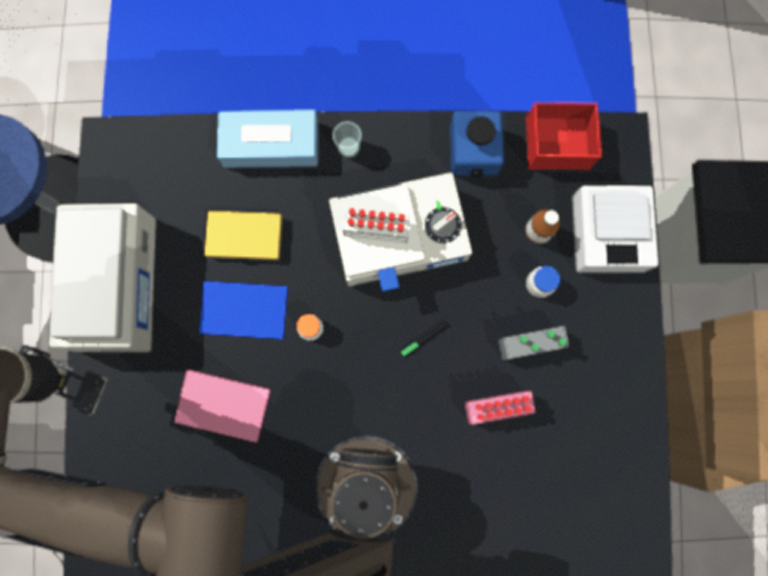

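The scene shows the rack on the lid at about (467,305) and the dial at (417,400). The blue mat is at (472,206), with the pink decoys left alone. In the top view +x is up and +y is left; the mat is at (244,310), the rack at (377,222) and the dial at (443,224). I'll enlarge the top view to measure.

```bash
python3 - <<'E'
import cv2
im=cv2.imread("pics/t0_raw.png")[110:240,128:328]
im=cv2.resize(im,None,fx=4,fy=4,interpolation=cv2.INTER_CUBIC)
cv2.imwrite("pics/t0c.png",im)
im=cv2.imread("pics/s0_raw.png")[100:320,230:410]
cv2.imwrite("pics/s0c.png",cv2.resize(im,None,fx=2.7,fy=2.7,interpolation=cv2.INTER_CUBIC))
E
```

```text
(no output)
```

View pics/t0c.png

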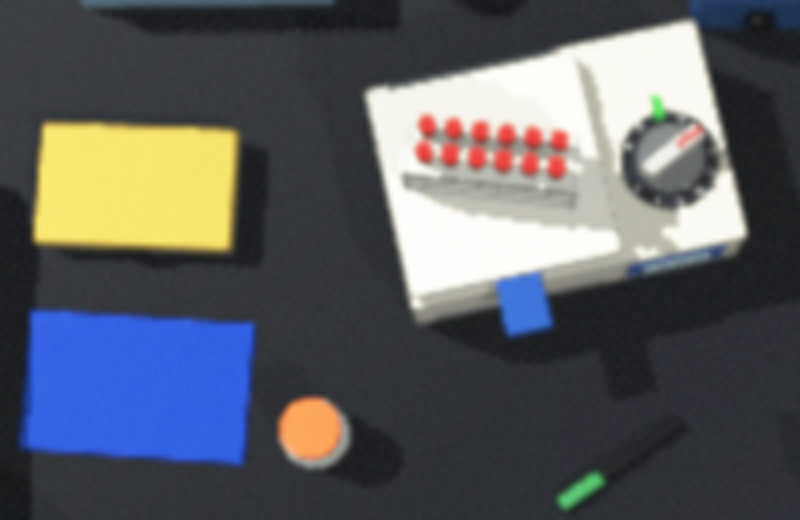

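View pics/s0c.png

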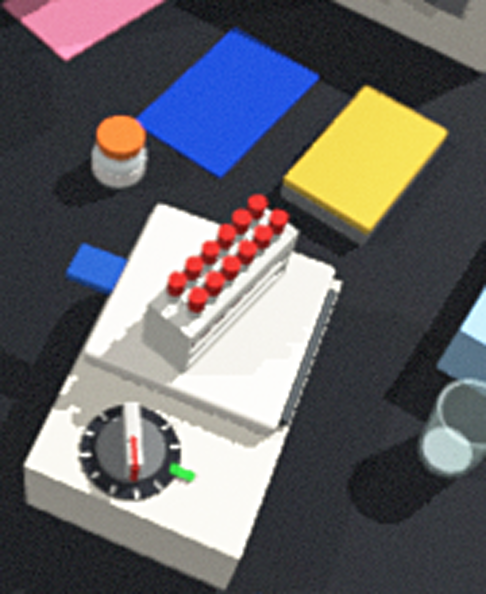

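```bash
cat > fit.py <<'E'
from h import *
from scipy.optimize import least_squares
T=ctrl.camera_params("top");S=ctrl.camera_params("scene")
t=lambda a:(np.array(a,float)+.5)/4-.5+[128,110]
s=lambda a:(np.array(a,float)+.5)/2.7-.5+[230,100]
def fit(name,local,tp,sp,x0):
    # local pts; tp: idx->px top ; sp likewise
    L=np.array(local,float)
    def W(x): c,n=np.cos(x[2]),np.sin(x[2]); return L@np.array([[c,n,0],[-n,c,0],[0,0,1]])+[x[0],x[1],0]
    def r(x):
        w=W(x); o=[]
        for cam,P,f in((T,tp,t),(S,sp,s)):
            if P: k=list(P); o.append(project(cam,w[k])-f([P[i] for i in k]))
        return np.vstack(o).ravel()
    a=least_squares(r,x0,loss="soft_l1"); q=a.x
    print(name,np.round(q[:2],4),"yaw",round(np.degrees(q[2]),2)); print(np.round(r(q).reshape(-1,2),1).tolist()); return q
# centrifuge: lid corners top z .13: lid x from -95..90, y -38..148
C=fit("cent",[[-.095,.148,.13],[.09,.148,.13],[.09,-.038,.13],[-.095,-.038,.13],[.1,-.15,.107],[-.1,-.15,.107],[-.145,.075,.125],[-.145,.035,.125],[.049+0,-.1,.109]],
 {0:(413,298),1:(367,92),2:(575,52),3:(620,245),4:(695,20),5:(747,235),6:(510,337),7:(553,327)},
 {0:(160,205),1:(338,270),2:(277,428),3:(88,355),4:(240,555),5:(25,465),6:(90,244),7:(67,272)},[.65,-.05,.2])
g=.02
M=fit("mat",[[.065,.105,.004],[.065,-.105,.004],[-.065,-.105,.004],[-.065,.105,.004]],
 {0:(30,310),1:(255,322),2:(243,465),3:(22,448)},{0:(318,76),1:(221,177),2:(138,118),3:(236,28)},[.45,.3,0])
caps=at_z(T,t([(428,125),(560,138),(424,152),(556,167)]),.225)
caps2=at_z(S,s([(279,217),(198,298),(257,202),(177,282)]),.225)
for c in(caps,caps2):
    d=(c[0]+c[2]-c[1]-c[3])/2; print("rack",c.mean(0),"yaw",np.degrees(np.arctan2(-d[0],d[1])),np.linalg.norm(d))
for n,c in(("T",at_z(T,t([(645,172),(702,128)]),.148)),("S",at_z(S,s([(133,407),(135,478)]),.148))):
    d=c[1]-c[0]; print("dial",n,c.mean(0),np.linalg.norm(d),"dir",np.degrees(np.arctan2(d[1],d[0])))
print("green",at_z(T,t([(657,107)]),.109),at_z(S,s([(182,473)]),.109))
print("cup",at_z(T,t([(311,429)]),.065),at_z(S,s([(121,137)]),.065),"box corner",at_z(T,t([(42,122),(238,130),(232,250),(34,243)]),.035))
print("marker",at_z(T,t([(565,500),(685,425)]),.01))
c,n=np.cos(C[2]),np.sin(C[2])
for nm,x,y in(("hinge",.09,.055),("tab",-.125,.055)): print(nm,C[0]+c*x-n*y,C[1]+n*x+c*y)
E
python3 fit.py
```

```text
cent [ 0.6191 -0.0845] yaw 11.94
[[-0.7, -0.7], [-0.1, -0.0], [-0.4, -1.0], [0.1, 1.2], [-0.8, -0.1], [-0.8, -0.4], [-1.2, -0.7], [-0.6, -0.7], [-0.4, -0.8], [0.0, -0.5], [-0.3, 1.5], [-1.9, -0.7], [-0.0, 1.8], [-0.0, 0.3], [-2.5, -0.3], [-0.3, 1.0]]
mat [0.4332 0.3032] yaw -4.01
[[-0.2, -0.1], [-0.8, 0.4], [-0.6, -0.5], [-1.5, 0.1], [0.5, 0.5], [-0.2, 0.8], [-2.0, 1.7], [-0.7, -0.0]]
rack [ 0.60425835 -0.0311003   0.225     ] yaw -6.645236311891153 0.10922931300242912
rack [ 0.60330712 -0.02576654  0.225     ] yaw -5.922904456347121 0.11349834477250981
dial T [ 0.6180534 -0.187687   0.148    ] 0.06345474057985039 dir -52.33816716070916
dial S [ 0.62420481 -0.19203165  0.148     ] 0.06481194646193958 dir -53.905258481470305
green [[ 0.66666602 -0.17742097  0.109     ]] [[ 0.6667812  -0.17571323  0.109     ]]
cup [[0.38633057 0.13222963 0.065     ]] [[0.38893018 0.13323222 0.065     ]] box corner [[0.67749681 0.38897497 0.035     ]
 [0.66746199 0.20498669 0.035     ]
 [0.55436838 0.20891759 0.035     ]
 [0.56276251 0.39293424 0.035     ]]
marker [[ 0.32463227 -0.09460831  0.01      ]
 [ 0.39244439 -0.20568214  0.01      ]]
hinge 0.6957986297213994 -0.012066772949980709
tab 0.4854467370220611 -0.05653115462572263
```

Request:
step_arm([
  [[1, 2.18, -4.09, 0.46, 0, 0, -4.63], [1, 2.18, -4.09, 0.46, 0, 0, -4.63], [1, 2.18, -4.09, 0.46, 0, 0, -4.63], [1, 2.18, -4.09, 0.46, 0, 0, -4.63], [1, 2.18, -4.09, 0.46, 0, 0, -4.63], [1, 2.18, -4.09, 0.46, 0, 0, -4.63], [1, 2.18, -4.09, 0.46, 0, 0, -4.63], [1, 2.18, -4.09, 0.46, 0, 0, -4.63], [1, 2.18, -4.09, 0.46, 0, 0, -4.63], [1, 2.18, -4.09, 0.46, 0, 0, -4.63], [1, 2.18, -4.09, 0.46, 0, 0, -4.63], [1, 2.18, -4.09, 0.46, 0, 0, -4.63]],
])

```text
clock: 1.6
tool_pos: [0.5165, 0.1329, 0.2817]
orientation: [-90.0, -0.0, 102.1]
force: [0.7, 0.2, 0.2]
opening: 0.0877
```

Request:
step_arm([
  [[1, 2.18, -4.09, 0.46, 0, 0, -4.63], [1, 2.18, -4.09, 0.46, 0, 0, -4.63], [1, 2.18, -4.09, 0.46, 0, 0, -4.63], [1, 2.18, -4.09, 0.46, 0, 0, -4.63], [1, 0, 0, 0, 0, 0, 0], [1, 0, 0, 0, 0, 0, 0]],
])

```text
clock: 2.35
tool_pos: [0.6031, -0.0294, 0.2995]
orientation: [-89.9, 0.0, 83.7]
force: [-0.1, 0.6, -0.5]
opening: 0.0875
```

```bash
python3 - <<'E'
from h import *
o=ctrl.get_obs();print(o["tool_pos"],o["orientation"],o["force"],o["joint_pos"])
p=ctrl.camera_params("wrist");np.save("pw1.npy",p,allow_pickle=True);snap("wrist","w1",None,1.5)
E
```

```text
[ 0.60307276 -0.02936705  0.29954082] [-8.99353488e+01  2.90534198e-03  8.37418598e+01] [-0.06652248  0.60711093 -0.5398886 ] [ 1.57195070e+01  1.17633324e+01 -1.97655461e+00 -2.21287964e-02
 -7.63211542e+01 -2.19724044e+01]
```

View pics/w1.png

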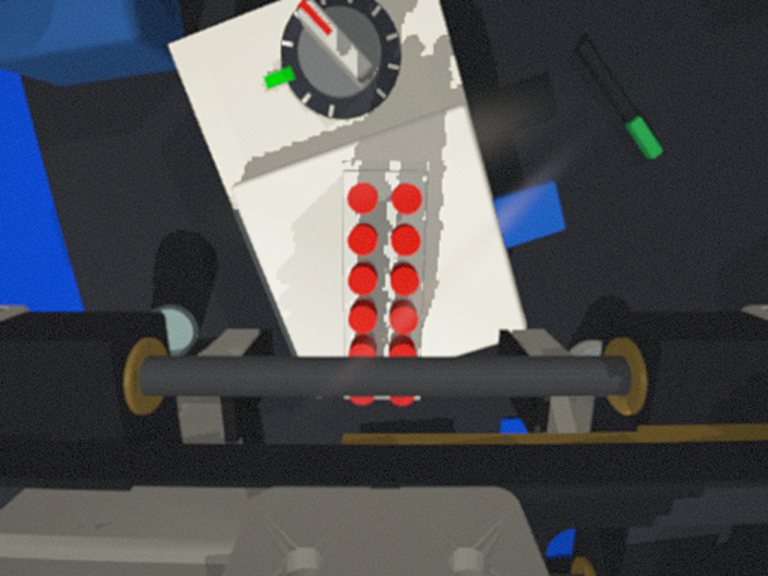

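Wrist view: the caps lie in two columns, x≈362 and x≈405, with rows at 198 to 317. The dial is at (341,58), the green mark at (279,77), and the red pointer end at (305,5).

```bash
python3 - <<'E'
from h import *
p=np.load("pw1.npy",allow_pickle=True).item()
w=lambda a:(np.array(a,float)+.5)/1.5-.5
a=at_z(p,w([(362,198),(406,198),(361,317),(404,317),(361.5,279),(404,279)]),.23);print(a.round(4))
m=(a[:4:2]+a[1:4:2])/2; d=m[1]-m[0]; d/=np.linalg.norm(d);print("pitch",np.linalg.norm(m[1]-m[0])/3,"yaw",np.degrees(np.arctan2(-d[0],d[1])))
# centre = 2.5 pitches from first row
pt=np.linalg.norm(m[1]-m[0])/3 if 0 else np.linalg.norm(((a[2]+a[3])-(a[0]+a[1]))/2)/3
print("centre",(a[0]+a[1])/2+d*2.5*pt)
print("far edge",at_z(p,w([(344,171),(429,171)]),.20))
print("green",at_z(p,w([(279,77)]),.109),"dial disc c",at_z(p,w([(341,58)]),.116), "ptr",at_z(p,w([(305,3),(330,32)]),.148))
print("tab",at_z(p,w([(496,190),(555,181),(566,227),(508,248)]),.125))
E
```

```text
[[ 0.6082 -0.0862  0.23  ]
 [ 0.5857 -0.0838  0.23  ]
 [ 0.6164 -0.0226  0.23  ]
 [ 0.5929 -0.02    0.23  ]
 [ 0.6136 -0.0438  0.23  ]
 [ 0.5909 -0.0413  0.23  ]]
pitch 0.0213892707024079 yaw -6.95097636050293
centre [ 0.60340226 -0.0318964   0.23      ]
far edge [[ 0.61828388 -0.10138731  0.2       ]
 [ 0.56975194 -0.09613449  0.2       ]]
green [[ 0.66572454 -0.17678331  0.109     ]] dial disc c [[ 0.61767148 -0.18271556  0.116     ]] ptr [[ 0.63433028 -0.20944604  0.148     ]
 [ 0.62068324 -0.19069517  0.148     ]]
tab [[ 0.51325242 -0.07763778  0.125     ]
 [ 0.46866263 -0.07967974  0.125     ]
 [ 0.46073245 -0.04425033  0.125     ]
 [ 0.50605866 -0.0326863   0.125     ]]
```

Request:
step_arm([
  [[1, 0, 0, -2.3, 0, 0, -0.2], [1, 0, 0, -2.3, 0, 0, 0], [1, 0, 0, -2.3, 0, 0, 0], [1, 0, 0, -2.3, 0, 0, 0], [1, 0, 0, -2.3, 0, 0, 0], [1, 0, 0, -0.7, 0, 0, 0], [1, 0, 0, -0.6, 0, 0, 0], [1, 0, 0, 0, 0, 0, 0], [-1, 0, 0, 0, 0, 0, 0], [-1, 0, 0, 0, 0, 0, 0], [-1, 0, 0, 0, 0, 0, 0], [-1, 0, 0, 0, 0, 0, 0]],
])

```text
clock: 3.9
tool_pos: [0.6034, -0.0294, 0.1723]
orientation: [-90.0, -0.0, 83.6]
force: [0.1, 0.3, -0.2]
opening: 0.0531
```

Request:
step_arm([
  [[-1, 0, 0, 0, 0, 0, 0], [-1, 0, 0, 0, 0, 0, 0], [-1, 0, 0, 0, 0, 0, 0]],
])

```text
clock: 4.28
tool_pos: [0.6036, -0.0293, 0.1723]
orientation: [-90.0, 0.0, 83.6]
force: [0.7, -1.0, 1.2]
opening: 0.05
```

Request:
step_arm([
  [[-1, 0, 0, 0.5, 0, 0, 0], [-1, 0, 0, 1.5, 0, 0, 0], [-1, 0, 0, 2, 0, 0, 0], [-1, 0, 0, 1.5, 0, 0, 0], [-1, 0, 0, 0.5, 0, 0, 0], [-1, -0.5, 1, 0, 0, 0, 0], [-1, -1.1, 2.1, 0, 0, 0, 0.5], [-1, -1.55, 3, 0, 0, 0, 0.5], [-1, -1.55, 3, 0, 0, 0, 0.5], [-1, -1.55, 3, 0, 0, 0, 0.5], [-1, -1.55, 3, 0, 0, 0, 0.5], [-1, -1.55, 3, 0, 0, 0, 0]],
])

```text
clock: 5.78
tool_pos: [0.5085, 0.1528, 0.2314]
orientation: [-89.9, 0.0, 86.1]
force: [1.0, -0.3, -2.8]
opening: 0.0498
```

Request:
step_arm([
  [[-1, -1.55, 3, 0, 0, 0, 0], [-1, -1.55, 3, 0, 0, 0, 0], [-1, -1.55, 3, 0, 0, 0, 0], [-1, -1.55, 3, 0, 0, 0, 0], [-1, -1, 2, 0, 0, 0, 0], [-1, -0.5, 1, 0, 0, 0, 0], [-1, 0, 0, 0, 0, 0, 0], [-1, 0, 0, 0, 0, 0, 0]],
])

```text
clock: 6.78
tool_pos: [0.433, 0.3011, 0.232]
orientation: [-90.0, 0.0, 86.0]
force: [0.0, 0.0, -3.6]
opening: 0.0499
```

```bash
python3 - <<'E'
from h import *
o=ctrl.get_obs();print(o["clock"],o["tool_pos"],o["orientation"],o["force"],o["moment"],o["opening"])
snap("scene","s1",(200,60,440,240),3)
E
```

```text
6.775 [0.43298495 0.30110108 0.23197275] [-8.99858229e+01  2.56650433e-02  8.60406978e+01] [ 0.04909926  0.0120031  -3.62373683] [ 0.07582581 -0.12238479  0.03091786] 0.04994856330025614
```

View pics/s1.png

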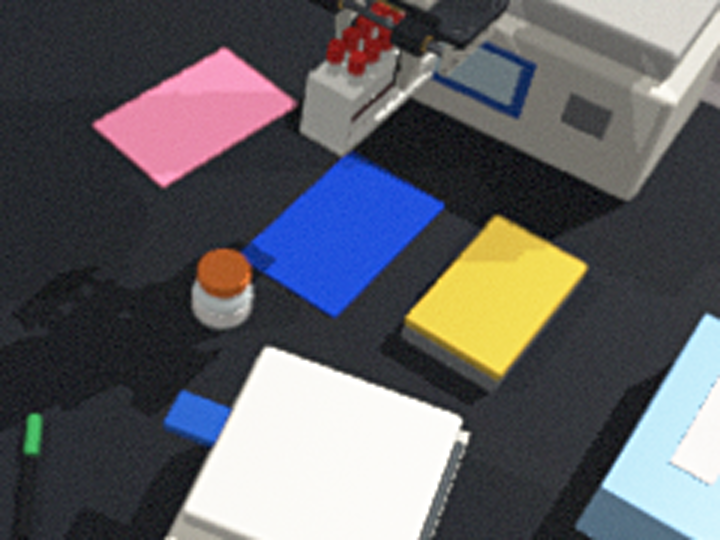

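Rack is held upright and the mat is clear. Lowering.

Request:
step_arm([
  [[-1, 0, 0, -1, 0, 0, 0], [-1, 0, 0, -2, 0, 0, 0], [-1, 0, 0, -3, 0, 0, 0], [-1, 0, 0, -3, 0, 0, 0], [-1, 0, 0, -3, 0, 0, 0], [-1, 0, 0, -2.5, 0, 0, 0], [-1, 0, 0, -1.5, 0, 0, 0], [-1, 0, 0, -1, 0, 0, 0], [-1, 0, 0, -0.5, 0, 0, 0], [-1, 0, 0, -0.3, 0, 0, 0], [-1, 0, 0, -0.2, 0, 0, 0], [-1, 0, 0, 0, 0, 0, 0]],
])

```text
clock: 8.32
tool_pos: [0.433, 0.3019, 0.0524]
orientation: [-90.0, -0.0, 86.1]
force: [1.1, -0.3, -2.9]
opening: 0.0502
```

Request:
step_arm([
  [[-1, 0, 0, -0.15, 0, 0, 0], [-1, 0, 0, -0.15, 0, 0, 0], [-1, 0, 0, 0, 0, 0, 0]],
])

```text
clock: 8.7
tool_pos: [0.4329, 0.3016, 0.0491]
orientation: [-90.0, 0.0, 86.1]
force: [0.3, -1.0, -2.0]
opening: 0.0499
```

Request:
step_arm([
  [[-1, 0, 0, -0.1, 0, 0, 0], [-1, 0, 0, 0, 0, 0, 0], [-1, 0, 0, -0.1, 0, 0, 0], [-1, 0, 0, 0, 0, 0, 0]],
])

```text
clock: 9.2
tool_pos: [0.4329, 0.3016, 0.0471]
orientation: [-90.0, 0.0, 86.1]
force: [0.9, -0.3, -4.0]
opening: 0.0501
```

Request:
step_arm([
  [[-1, 0, 0, -0.1, 0, 0, 0], [-1, 0, 0, 0, 0, 0, 0]],
])

```text
clock: 9.45
tool_pos: [0.433, 0.3018, 0.0463]
orientation: [-90.0, -0.0, 86.1]
force: [-0.5, -1.0, -1.7]
opening: 0.0494
```

Request:
step_arm([
  [[-1, 0, 0, -0.1, 0, 0, 0], [-1, 0, 0, 0, 0, 0, 0]],
])

```text
clock: 9.7
tool_pos: [0.4331, 0.3018, 0.0462]
orientation: [-90.0, -0.0, 86.1]
force: [-3.1, -2.5, 11.3]
opening: 0.0497
```

Request:
step_arm([
  [[-1, 0, 0, 0.1, 0, 0, 0], [0.4, 0, 0, 0, 0, 0, 0], [0.7, 0, 0, 0, 0, 0, 0], [0.7, 0, 0, 0, 0, 0, 0], [0.7, 0, 0, 0, 0, 0, 0], [0.7, 0, 0, 0, 0, 0, 0], [0.7, 0, 0, 1, 0, 0, 0], [0.7, 0, 0, 2, 0, 0, 0], [0.7, 0, 0, 4, 0, 0, 0], [0.7, 0, 0, 5, 0, 0, 0], [0.7, 0, 0, 5, 0, 0, 0], [0.7, 0, 0, 3, 0, 0, 0]],
])

```text
clock: 11.2
tool_pos: [0.4334, 0.3021, 0.25]
orientation: [-90.1, -0.2, 86.1]
force: [-0.0, -0.4, -0.8]
opening: 0.0747
```

```bash
python3 - <<'E'
from h import *
o=ctrl.get_obs();print(o["clock"],o["tool_pos"],o["orientation"],o["opening"],o["joint_pos"])
E
```

```text
11.2 [0.43343529 0.30206824 0.24995079] [-90.14512883  -0.18527157  86.0720767 ] 0.07472048120918333 [ 5.61863015e+01  5.64129094e+00 -1.58188841e+01  3.60687673e-02
 -6.83068811e+01 -6.01277236e+01]
```

Request:
step_arm([
  [[0.7, 1.31, -4.31, 0.3, 0, 0, 4.1], [0.7, 1.31, -4.31, 0.3, 0, 0, 4.1], [0.7, 1.31, -4.31, 0.3, 0, 0, 4.1], [0.7, 1.31, -4.31, 0.3, 0, 0, 4.1], [0.7, 1.31, -4.31, 0, 0, 0, 4.1], [0.7, 1.31, -4.31, 0, 0, 0, 4.1], [0.2, 1.31, -4.31, 0, 0, 0, 4.1], [0.2, 1.31, -4.31, 0, 0, 0, 4.1], [0.2, 1.31, -4.31, 0, 0, 0, 4.1], [0.2, 1.31, -4.31, 0, 0, 0, 4.1], [0.2, 0, 0, 0, 0, 0, 0], [0.2, 0, 0, 0, 0, 0, 0]],
])

```text
clock: 12.7
tool_pos: [0.5636, -0.1294, 0.2585]
orientation: [-90.0, -0.0, 127.0]
force: [-0.4, -0.0, 0.1]
opening: 0.0523
```

```bash
python3 - <<'E'
from h import *
o=ctrl.get_obs();print(o["clock"],o["tool_pos"],o["orientation"],o["opening"])
p=ctrl.camera_params("wrist");np.save("pw2.npy",p,allow_pickle=True)
im=ctrl.snapshot("wrist");cv2.imwrite("pics/w2_raw.png",im)
im2=ctrl.snapshot("scene")[60:240,200:440]
c=project(p,[[.619,-.187,.12]])[0];print(c)
x0=int(np.clip(c[0]-100,0,312));y0=int(np.clip(c[1]-90,0,204));print("crop",x0,y0)
a=cv2.resize(im[y0:y0+180,x0:x0+200],None,fx=3,fy=3,interpolation=cv2.INTER_CUBIC)
cv2.imwrite("pics/w2.png",a); cv2.imwrite("pics/s2.png",cv2.resize(im2,None,fx=2,fy=2))
E
```

```text
12.7 [ 0.56364941 -0.12939884  0.25848309] [-9.00080470e+01 -5.01477026e-03  1.26980786e+02] 0.052268181448221235
[246.67374824 104.45677609]
crop 146 14
```

View pics/w2.png

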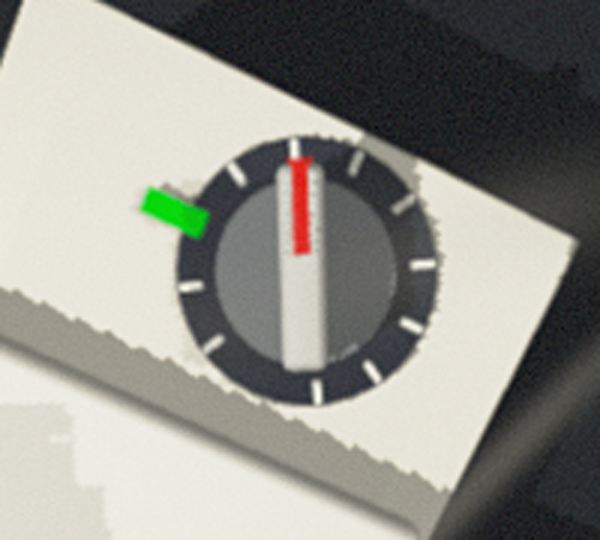

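View pics/s2.png

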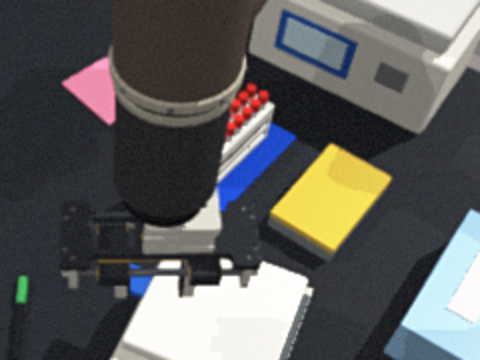

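The dial ring is centred at about (308,270) in the crop. The bar top runs from (300,163) to (304,368) with its red end up, and the green mark is at (174,212). The scene view shows the rack upright on the mat.

```bash
cat > dial.py <<'E'
from h import *
def dial(p,w,ends,green,ring):
    b=at_z(p,w(ends),.148); g=at_z(p,w([green]),.109)[0]; r=at_z(p,w([ring]),.110)[0]
    m=b.mean(0); d=b[0]-b[1]; print("bar mid",m,np.linalg.norm(d),"ring",r,"green",g,np.linalg.norm((g-m)[:2]),np.linalg.norm((g-r)[:2]))
    a=np.degrees(np.arctan2(d[1],d[0])); print("bar",a)
    for c in(m,r): print("zero dir",np.degrees(np.arctan2(*(g-c)[[1,0]])))
E
python3 - <<'E'
from dial import *
p=np.load("pw2.npy",allow_pickle=True).item()
dial(p,lambda a:(np.array(a,float)+.5)/3-.5+[146,14],[(300,163),(304,368)],(174,212),(308,270))
E
```

```text
bar mid [ 0.61844445 -0.18730818  0.148     ] 0.058598224791974386 ring [ 0.61866384 -0.18882626  0.11      ] green [ 0.66591462 -0.17686204  0.109     ] 0.048605952329054965 0.048741961055859644
bar -52.23149736136629
zero dir 12.41053139534454
zero dir 14.209042149187628
```

Request:
step_arm([
  [[0.2, 1.38, -1.46, 0, 0, 0, 0], [0.2, 1.38, -1.46, 0, 0, 0, 0], [0.2, 1.38, -1.46, 0, 0, 0, 0], [0.2, 1.36, -1.47, 0, 0, 0, 0.3], [0.2, 0, 0, -3, 0, 0, 0], [0.2, 0, 0, -3, 0, 0, 0], [0.2, 0, 0, -3, 0, 0, 0], [0.2, 0, 0, -2, 0, 0, 0], [0.2, 0, 0, -1.5, 0, 0, 0], [0.2, 0, 0, -0.7, 0, 0, 0], [0.2, 0, 0, -0.25, 0, 0, 0], [0.2, 0, 0, 0, 0, 0, 0]],
])

```text
clock: 14.3
tool_pos: [0.6193, -0.1879, 0.1242]
orientation: [-90.0, 0.0, 127.4]
force: [0.0, 0.1, -0.2]
opening: 0.0524
```

Request:
step_arm([
  [[-1, 0, 0, 0, 0, 0, 0], [-1, 0, 0, 0, 0, 0, 0], [-1, 0, 0, 0, 0, 0, 0], [-1, 0, 0, 0, 0, 0, 0], [-1, 0, 0, 0, 0, 0, 0], [-1, 0, 0, 0, 0, 0, 0]],
])

```text
clock: 15.05
tool_pos: [0.619, -0.1877, 0.1238]
orientation: [-90.0, 0.0, 127.4]
force: [0.1, -0.2, 0.7]
opening: 0.0137
```

Request:
step_arm([
  [[-1, 0, 0, 0, 0, 0, 3], [-1, 0, 0, 0, 0, 0, 6], [-1, 0, 0, 0, 0, 0, 7], [-1, 0, 0, 0, 0, 0, 8], [-1, 0, 0, 0, 0, 0, 8], [-1, 0, 0, 0, 0, 0, 8], [-1, 0, 0, 0, 0, 0, 8], [-1, 0, 0, 0, 0, 0, 7], [-1, 0, 0, 0, 0, 0, 5], [-1, 0, 0, 0, 0, 0, 3], [-1, 0, 0, 0, 0, 0, 1.6], [-1, 0, 0, 0, 0, 0, 0]],
])

```text
clock: 16.55
tool_pos: [0.6191, -0.1876, 0.1237]
orientation: [-90.0, 0.0, -168.1]
force: [0.9, 2.7, 1.6]
opening: 0.0139
```

Request:
step_arm([
  [[-1, 0, 0, 0, 0, 0, 0], [-0.3, 0, 0, 0, 0, 0, 0], [0, 0, 0, 0, 0, 0, 0], [0, 0, 0, 0, 0, 0, 0], [0, 0, 0, 0.5, 0, 0, 0], [0, 0, 0, 2, 0, 0, 0], [0, 0, 0, 3, 0, 0, 0], [0, 0, 0, 4, 0, 0, 0], [0, 0, 0, 4, 0, 0, 0], [0, -4, 0, 0, 0, 0, 0], [0, -4, 0, 0, 0, 0, 0], [0, 0, 0, 0, 0, 0, 0]],
])

```text
clock: 18.05
tool_pos: [0.5369, -0.1879, 0.2602]
orientation: [-90.0, 0.1, -168.1]
force: [1.3, -0.5, 0.7]
opening: 0.0438
```

```bash
python3 - <<'E'
from h import *
o=ctrl.get_obs();print(o["clock"],o["tool_pos"],o["orientation"],o["opening"])
p=ctrl.camera_params("wrist");np.save("pw3.npy",p,allow_pickle=True)
im=ctrl.snapshot("wrist");cv2.imwrite("pics/w3_raw.png",im)
c=project(p,[[.619,-.187,.12]])[0];print(c)
x0=int(np.clip(c[0]-100,0,312));y0=int(np.clip(c[1]-90,0,204));print("crop",x0,y0)
cv2.imwrite("pics/w3.png",cv2.resize(im[y0:y0+180,x0:x0+200],None,fx=3,fy=3,interpolation=cv2.INTER_CUBIC))
E
```

```text
18.05 [ 0.53690907 -0.18794133  0.26017777] [-8.99845815e+01  9.91599162e-02 -1.68063064e+02] 0.04383504968654152
[273.1451886  103.76917678]
crop 173 13
```

View pics/w3.png

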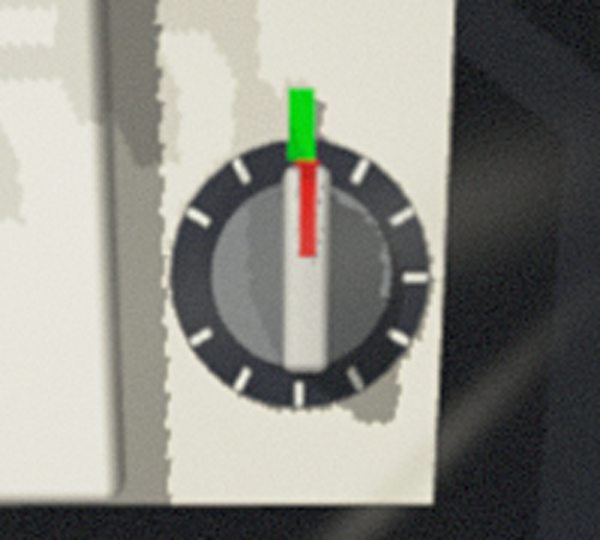

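```bash
python3 - <<'E'
from dial import *
p=np.load("pw3.npy",allow_pickle=True).item()
w=lambda a:(np.array(a,float)+.5)/3-.5+[173,13]
dial(p,w,[(307,165),(305.5,370)],(302,125),(301,274))
def ln(a,b,z): q=at_z(p,w([a,b]),z); d=q[0]-q[1]; return np.degrees(np.arctan2(d[1],d[0]))
print("green axis",ln((301.5,90),(302,160),.109),"green-tick6",ln((302,125),(299,393),.110),"t3-t9(415,277)",ln((242,171),(357,378),.11),ln((360,171),(243,380),.11),"deck edge",ln((456,0),(433,503),.109))
# subpixel red line and bar
im=cv2.imread("pics/w3_raw.png").astype(int);b,g,r=im[...,0],im[...,1],im[...,2]
for n,m,z in(("red",(r>150)&(g<90)&(b<90),.148),("green",(g>150)&(r<90)&(b<90),.109)):
    v,u=np.nonzero(m); k=(u>240)&(u<320)&(v<150); P=at_z(p,np.c_[u[k],v[k]].astype(float),z)[:,:2]; c=P.mean(0); e=np.linalg.svd(P-c)[2][0]; e*=np.sign(e[0]); print(n,c,np.degrees(np.arctan2(e[1],e[0])),k.sum())
    print(np.degrees(np.arctan2(*(c-[.6187,-.1878])[::-1])))
E
```

```text
bar mid [ 0.61850077 -0.18696374  0.148     ] 0.05897741732380965 ring [ 0.61936889 -0.18734526  0.11      ] green [ 0.66588616 -0.17724058  0.109     ] 0.048372669476726436 0.04760211181619543
bar 12.382335560529949
zero dir 11.595740604609485
zero dir 12.255629711383554
green axis 13.146885180967724 green-tick6 12.06340182474406 t3-t9(415,277) 42.52712427921253 -17.56757433058636 deck edge 12.097383471711268
red [ 0.63645858 -0.18322036] 13.223849601645036 150
14.460545976042326
green [ 0.66573805 -0.1772163 ] 11.680406717437918 188
12.680549880467176
```

The pointer is on zero: bar at 12.4°, zero direction from the ticks about 12.3°. Now the lid tab.

Request:
step_arm([
  [[0.6, -1.3, 3.27, 0, 0, 0, 0], [0.6, -1.3, 3.27, 0, 0, 0, 0], [0.6, -1.3, 3.27, 0, 0, 0, 0], [0.6, -1.3, 3.27, 0, 0, 0, 0], [0.6, 0, 0, -3, 0, 0, 0], [0.6, 0, 0, -4, 0, 0, 0], [0.6, 0, 0, -4, 0, 0, 0], [0.6, 0, 0, -3, 0, 0, 0], [0.6, 0, 0, -1.5, 0, 0, 0], [0.6, 0, 0, -0.5, 0, 0, 0], [0.6, 0, 0, 0, 0, 0, 0]],
])

```text
clock: 19.48
tool_pos: [0.4876, -0.0569, 0.0992]
orientation: [-90.0, 0.0, -168.0]
force: [1.1, 0.5, -0.2]
opening: 0.0701
```

Request:
step_arm([
  [[-1, 0, 0, 0, 0, 0, 0], [-1, 0, 0, 0, 0, 0, 0], [-1, 0, 0, 0, 0, 0, 0], [-1, 0, 0, 0, 0, 0, 0], [-1, 0, 0, 0, 0, 0, 0]],
])

```text
clock: 20.1
tool_pos: [0.4871, -0.0573, 0.099]
orientation: [-90.0, 0.0, -168.0]
force: [-0.8, -3.2, 3.4]
opening: 0.0396
```

```bash
python3 - <<'E'
import numpy as np
# rows: lid angle increments -> grasp path relative moves (cm), lid x dir 11.95deg
r=np.hypot(.215,.014);a0=np.arctan2(.014,.215)
th=np.radians([0,5,12,19,26,33,40,47,54,61,68,74,77]);
h=-r*np.cos(a0+th);z=r*np.sin(a0+th);c,s=np.cos(np.radians(11.95)),np.sin(np.radians(11.95))
for dh,dz in zip(np.diff(h)*100,np.diff(z)*100): print(round(dh*c,2),round(dh*s,2),round(dz,2))
E
```

```text
0.2 0.04 1.87
0.54 0.12 2.57
0.85 0.18 2.48
1.14 0.24 2.36
1.41 0.3 2.2
1.66 0.35 2.01
1.89 0.4 1.79
2.09 0.44 1.54
2.26 0.48 1.27
2.39 0.51 0.98
2.13 0.45 0.59
1.08 0.23 0.21
```

Request:
step_arm([
  [[-1, 0.1, 0.02, 0.9, 0, 0, 0], [-1, 0.1, 0.02, 0.97, 0, 0, 0], [-1, 0.27, 0.06, 1.3, 0, 0, 0], [-1, 0.27, 0.06, 1.27, 0, 0, 0], [-1, 0.42, 0.09, 1.24, 0, 0, 0], [-1, 0.43, 0.09, 1.24, 0, 0, 0], [-1, 0, 0, 0, 0, 0, 0]],
])

```text
clock: 20.98
tool_pos: [0.5028, -0.0539, 0.168]
orientation: [-90.0, -0.0, -168.0]
force: [0.4, -2.8, 0.6]
opening: 0.0398
```

```bash
python3 - <<'E'
from h import *
o=ctrl.get_obs();print(o["force"],o["moment"],o["joint_pos"])
snap("scene","s3",(170,60,430,320),2.2)
E
```

```text
[ 0.44952879 -2.84755621  0.55123094] [-1.40270568  0.00288907  0.01526229] [ 1.61865563e+01  7.36909524e+00 -2.51790626e+01  2.05157814e-02
 -5.74785941e+01  8.57547623e+01]
```

View pics/s3.png

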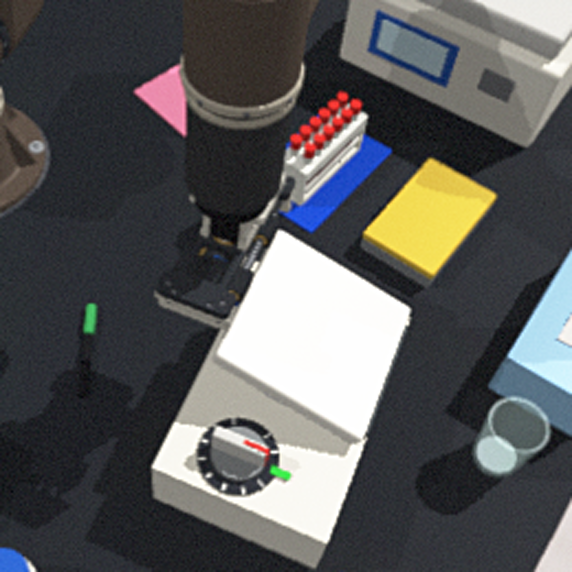

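The lid is about 19° up, the rack stands on the mat and the pointer is still on green. Continuing along the arc.

Request:
step_arm([
  [[-1, 0.57, 0.12, 1.18, 0, 0, 0], [-1, 0.57, 0.12, 1.18, 0, 0, 0], [-1, 0.7, 0.15, 1.1, 0, 0, 0], [-1, 0.71, 0.15, 1.1, 0, 0, 0], [-1, 0.83, 0.17, 1.0, 0, 0, 0], [-1, 0.83, 0.18, 1.01, 0, 0, 0], [-1, 0.94, 0.2, 0.9, 0, 0, 0], [-1, 0.95, 0.2, 0.89, 0, 0, 0], [-1, 1.04, 0.22, 0.77, 0, 0, 0], [-1, 1.05, 0.22, 0.77, 0, 0, 0], [-1, 0, 0, 0, 0, 0, 0]],
])

```text
clock: 22.4
tool_pos: [0.5844, -0.0364, 0.2659]
orientation: [-90.0, -0.1, -168.1]
force: [-0.0, -2.9, -3.5]
opening: 0.0395
```

Request:
step_arm([
  [[-1, 1.13, 0.24, 0.64, 0, 0, 0], [-1, 1.13, 0.24, 0.63, 0, 0, 0], [-1, 1.19, 0.25, 0.5, 0, 0, 0], [-1, 1.2, 0.26, 0.48, 0, 0, 0], [-1, 1.06, 0.22, 0.3, 0, 0, 0], [-1, 1.07, 0.23, 0.29, 0, 0, 0], [-1, 0.7, 0.15, 0.14, 0, 0, 0], [-1, 0.38, 0.08, 0.07, 0, 0, 0], [-1, 0, 0, 0, 0, 0, 0]],
])

```text
clock: 23.52
tool_pos: [0.6639, -0.0193, 0.2972]
orientation: [-90.0, 0.1, -168.0]
force: [0.2, -2.2, -11.1]
opening: 0.0402
```

Request:
step_arm([
  [[-0.05, 0, 0, 0, 0, 0, 0], [0.2, 0, 0, 0, 0, 0, 0], [0.5, 0, 0, 0, 0, 0, 0], [0.5, 0, 0, 0, 0, 0, 0], [0.5, 0, 0, 0, 0, 0, 0], [0.5, 0, 0, 1, 0, 0, 0], [0.5, 0, 0, 3, 0, 0, 0], [0.5, 0, 0, 4, 0, 0, 0], [0.5, -3, 0, 2, 0, 0, 0], [0.5, -5, 0, 0, 0, 0, 0], [0.5, -5, 0, 0, 0, 0, 0], [0.5, -5, 0, 0, 0, 0, 0]],
])

```text
clock: 25.02
tool_pos: [0.4819, -0.0198, 0.3981]
orientation: [-90.0, 0.1, -168.1]
force: [-0.5, 0.4, 0.9]
opening: 0.0654
```

Request:
step_arm([
  [[0.5, -5, 0, 0, 0, 0, 0], [0.5, -5, 2, 0, 0, 0, 0], [0.5, 0, 5, 0, 0, 0, 0], [0.5, 0, 5, 0, 0, 0, 0], [0.5, 0, 5, 0, 0, 0, 0], [0.5, 0, 5, 0, 0, 0, 0], [0.5, 0, 0, 0, 0, 0, 0]],
])

```text
clock: 25.9
tool_pos: [0.3831, 0.203, 0.3974]
orientation: [-90.0, -0.0, -167.9]
force: [-0.2, -1.0, -0.3]
opening: 0.0658
```

```bash
python3 - <<'E'
from h import *
o=ctrl.get_obs();print(o["clock"],o["tool_pos"],o["force"],o["opening"])
a=ctrl.snapshot("scene");b=ctrl.snapshot("top");cv2.imwrite("pics/s4_raw.png",a);cv2.imwrite("pics/t4_raw.png",b)
a=cv2.resize(a[60:360,170:430],None,fx=1.9,fy=1.9); b=cv2.resize(b[100:250,110:270],None,fx=1.85,fy=1.9*2)[:, :] if 0 else cv2.resize(b[100:300,110:310],None,fx=1.5,fy=1.5)
h=np.zeros((max(a.shape[0],b.shape[0]),a.shape[1]+b.shape[1],3),np.uint8);h[:a.shape[0],:a.shape[1]]=a;h[:b.shape[0],a.shape[1]:]=b
cv2.imwrite("pics/f4.png",h);print(h.shape)
E
```

```text
25.9 [0.38314713 0.20297936 0.39737798] [-0.199035   -0.99803654 -0.30859615] 0.06583257285949456
(570, 794, 3)
```

View pics/f4.png

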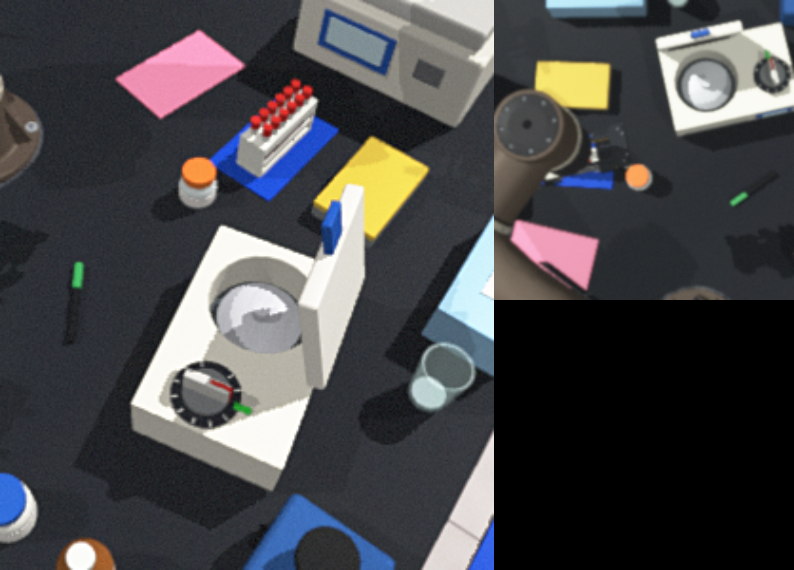

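The lid stands open, the rack is upright within the mat and the pointer is on green. The neighbouring things are where they were, and the arm is clear.

```bash
python3 -c "
from plant import ctrl
print(ctrl.close_job())"
```

```text
the job is handed in; nothing more can be done
None
```

All three steps are done in the order asked, and I handed the job in at about 26 s of the 72 s allowed. The hand-in gives no verdict.

- **Rack:** I lowered it onto the middle of the blue mat until contact showed at 11 N, then released it. The last scene picture shows it upright and inside the mat. I judged that by eye and did not measure its final pose.
- **Timer dial:** I turned it about 65° counter-clockwise. Close up, the bar pointed at 12.4° and the zero direction from the ticks was about 12.3°. A cruder fit, to the red line's pixels, gave 13 to 14°. In the last picture, after the lid was opened, the pointer still lines up with the green mark.
- **Lid:** I lifted it by the blue tab to about 1.35 rad of its 1.4 stop, worked out from where the tool ended. The last picture shows it standing open after release.

The other things near the work look unmoved in the last pictures. The grey and pink racks lay outside the crops I viewed, but the arm did not go near them. The arm ended clear of everything, and wrist force peaked at about 12 N in the readings I saw.

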